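# Find the rocking corner of the laser head and press its shim flat

## Robot

A 7-joint arm with a two-finger parallel gripper is mounted at the origin on the work surface. World frame = base frame: x ahead of the robot, y to its left, z up, the work surface at z = 0. Lengths are in m, angles in rad, forces in N, time in s.
With the tool pointing down it reaches from about 0.4 to 0.85 m from the base axis. Payload 10.4 kg.
Tool frame: the origin (TCP) lies at the very end of the fingers, on their centre line; the grasp point (between the pads) lies 19 mm behind it (tcp_to_grasp is the distance from the TCP to the grasp point, in m); z points along the fingers, x is the direction in which the jaws open and shut, and the axes are right-handed (so a half turn about z gives the same grasp; the last joint's range is limited). The gripper opens to 85 mm and grips with 20 to 120 N. Pads are 22 mm wide; open, the fingers measure 114 mm over their backs; the gripper's body (76 mm by 85 mm) begins 54 mm behind the grasp point. The pads swing forward as they close: fully open they stand 13 mm farther back than shut.
Start: joints at [-0.023, 0.332, -0.065, 1.46, 0.022, 1.35, -0.088], TCP at [0.625, 0, 0.195] pointing down, gripper open.
Joint ranges: [-2.6, 2.6], [-0.5, 2.12], [-1.47, 1.34], [0.16, 2.42], [-1.27, 4.41], [0.06, 2.06], [-2.6, 2.6]. Speed limits (rad/s): [2.22, 2.22, 2.79, 2.79, 3.14, 3.14, 3.14].

## Interface

Orientations are given as a rotation vector (axis times angle).
In Python, from rig import * gives the robot as it stands.
- The arm moves only by the shell command python3 -m pendant 'ROWS' [FORCE]. ROWS is a JSON object of lists of equal length, an entry for each row: "xyz": the shift along the tool's x, y, z in cm, a list of three; "turn": the turn about the tool's z in rad; "gripper": the finger opening in cm, from 0 to 8.54. In form: {"xyz": [[dx, dy, dz], ...], "turn": [turn, ...], "gripper": [gripper, ...]}. A call has 1 to 10 rows; each row is the pose to reach, as a shift and turn from the pose commanded when the call began, along the tool's axes at that moment; what a row does not reach only later rows make up. A row lasts 1/10 s, in which the tool goes at most 50 mm and 8.59 degrees, less where a joint would pass 70% of its speed; a pose out of reach is approached as far as the arm can. A call with a gripper value outside its range is refused whole. The fingers move at their own pace and stop on an object; FORCE is the grip in N (left out, the last holds). Time passes only in rows, so rows that repeat a pose let the fingers close. It gives the time, the measured TCP pose, the force and the opening at its end, in the units of the state.
- observe(): the state, without advancing time (a new reading comes with each control period).
- get_image(name): name is "scene" or "side" or "wrist"; returns the picture (480x640x3 uint8, red, green, blue); there is no depth.
- calibration(name): a dict with "fx", "fy", "cx", "cy" (pixels), "distortion" ([k1, k2, p1, p2, k3] as OpenCV has them; the pictures are not rectified), "rvec" (rotation vector, rad) and "tvec" (3), from world to camera coordinates, as OpenCV has them. Camera axes: x right, y down, z forward; pixel columns grow to the right and rows downward; lengths in m; the calibration is good to about 2 mm. A picture is of the moment at which its call begins: read the wrist's pose just before it. calibration takes no time and is no camera call; for the wrist camera it gives the pose at the moment of the call.
- hand_in(): hands the job in, once; it reports no verdict.
The state is a dict: "t": time; "joint_positions": joint angles; "dq": joint speeds; "joint_torque": joint torques, N m; "tcp_pos": TCP position; "tcp_rot": TCP orientation; "contact_force": force on the tool from outside, world axes, zero at the start; "moment": the same for the moment, N m; "finger_gap": finger opening in m.
Only numpy, scipy, OpenCV 4.12 (cv2) and the standard library are available. Lean on these libraries where they do the work, as an engineer would, in place of code of your own. Each camera call takes 0.05 s, during which the arm holds its last target. There are 200 camera calls.

## Task

The laser head's base plate rocks on the optical table because one of its four feet is low. Press down on the plate's corner ears with the fingertips to find the one that gives, then press the yellow shim tab beside that ear (on its side towards the robot) down flat and leave the other three tabs standing up. Only press: lift or carry nothing, leave the loose parts around it where they are, and finish clear of everything.

Things in the scene. Friction and masses are not known exactly. Their poses are not given: they have to be found in the camera images.
- plate: aluminium base plate, 12 mm thick, under a green laser head (170 x 66 mm, top 44 mm above the plate). Middle 190 x 130 mm, plus a 50 x 50 mm ear at each corner. Origin: centre of its upper face, 40 mm above the table; x along the laser, roughly away from the robot, y left, z up. It sits on a springy centre pedestal over four feet and is level at rest; it cannot come off
- ear_near_left (a point): centre of the upper face of the near left ear, over its foot, 70 mm from the plate's centre in x and 85 mm in y (near = towards the robot, left = +y). Press here: a firm ear gives less than 1 mm; the one with the low foot sinks about 4 mm under about 3 N, then stops, and springs back level when released. All four look alike
- tab_near_left (a point): pressing point on top of the yellow shim tab (50 x 30 x 3 mm) of the near left ear, which stands on that ear's near side (plate -x): 38 mm from its hinge, 12 mm from its free end, 65 to 70 mm from the ear's centre; about 38 mm above the table when up, 24 mm when flat. The hinge is 5 mm outside the ear's edge
- shim_near_left (a joint): angle in rad of the near left ear's shim tab: 0 to 0.05 at the start (free end up, 24 degrees), 0.42 pressed flat (level, at its stop). It turns stiffly (5 to 6 N at its pressing point) and stays where it is left. At the low foot it goes flat and fills the gap; at a firm ear there is no gap and it would jam about half way
- ear_near_right (a point): centre of the upper face of the near right ear, over its foot, 70 mm from the plate's centre in x and 85 mm in y (near = towards the robot, left = +y). Press here: a firm ear gives less than 1 mm; the one with the low foot sinks about 4 mm under about 3 N, then stops, and springs back level when released. All four look alike
- tab_near_right (a point): pressing point on top of the yellow shim tab (50 x 30 x 3 mm) of the near right ear, which stands on that ear's near side (plate -x): 38 mm from its hinge, 12 mm from its free end, 65 to 70 mm from the ear's centre; about 38 mm above the table when up, 24 mm when flat. The hinge is 5 mm outside the ear's edge
- shim_near_right (a joint): angle in rad of the near right ear's shim tab: 0 to 0.05 at the start (free end up, 24 degrees), 0.42 pressed flat (level, at its stop). It turns stiffly (5 to 6 N at its pressing point) and stays where it is left. At the low foot it goes flat and fills the gap; at a firm ear there is no gap and it would jam about half way
- ear_far_left (a point): centre of the upper face of the far left ear, over its foot, 70 mm from the plate's centre in x and 85 mm in y (near = towards the robot, left = +y). Press here: a firm ear gives less than 1 mm; the one with the low foot sinks about 4 mm under about 3 N, then stops, and springs back level when released. All four look alike
- tab_far_left (a point): pressing point on top of the yellow shim tab (50 x 30 x 3 mm) of the far left ear, which stands on that ear's near side (plate -x): 38 mm from its hinge, 12 mm from its free end, 65 to 70 mm from the ear's centre; about 38 mm above the table when up, 24 mm when flat. The hinge is 5 mm outside the ear's edge
- shim_far_left (a joint): angle in rad of the far left ear's shim tab: 0 to 0.05 at the start (free end up, 24 degrees), 0.42 pressed flat (level, at its stop). It turns stiffly (5 to 6 N at its pressing point) and stays where it is left. At the low foot it goes flat and fills the gap; at a firm ear there is no gap and it would jam about half way
- ear_far_right (a point): centre of the upper face of the far right ear, over its foot, 70 mm from the plate's centre in x and 85 mm in y (near = towards the robot, left = +y). Press here: a firm ear gives less than 1 mm; the one with the low foot sinks about 4 mm under about 3 N, then stops, and springs back level when released. All four look alike
- tab_far_right (a point): pressing point on top of the yellow shim tab (50 x 30 x 3 mm) of the far right ear, which stands on that ear's near side (plate -x): 38 mm from its hinge, 12 mm from its free end, 65 to 70 mm from the ear's centre; about 38 mm above the table when up, 24 mm when flat. The hinge is 5 mm outside the ear's edge
- shim_far_right (a joint): angle in rad of the far right ear's shim tab: 0 to 0.05 at the start (free end up, 24 degrees), 0.42 pressed flat (level, at its stop). It turns stiffly (5 to 6 N at its pressing point) and stays where it is left. At the low foot it goes flat and fills the gap; at a firm ear there is no gap and it would jam about half way
- mirror_post: loose bystander, not to be disturbed: mirror in a black round mount on a steel post with a 44 mm round foot, 91 mm tall; origin at the centre of its underside
- iris_post: loose bystander, not to be disturbed: iris on a steel post with a 44 mm round foot, 100 mm tall; origin at the centre of its underside
- post_holder: loose bystander, not to be disturbed: black post holder, 40 mm foot, 50 mm tall; origin at the centre of its underside
- lens_tin: loose bystander, not to be disturbed: aluminium lens tin, 50 mm across, 30 mm tall; origin at the centre of its underside
- driver: loose bystander, not to be disturbed: red-handled driver lying beside the plate, 160 mm long; origin at the middle of its length, on the table
- thumb_nut: loose bystander, not to be disturbed: brass thumb nut, 24 mm across, 26 mm tall; origin at the centre of its underside
- meter_head: loose bystander, not to be disturbed: black power-meter head, 50 x 50 x 32 mm; origin at the centre of its underside

How it is judged:
By the outcome, as a careful person would: the job done as asked, in the order asked, and still so for the second after the job is handed in, with the robot touching nothing.
It also fails if it takes over 51 s, if anything falls off the work surface, if the arm or the gripper's body presses on something with over 40 N, if the wrist force passes 120 N, or if a joint passes its speed limit or range.

## Working session

There is one attempt and no reset: what is moved stays moved. The work goes in short steps, Python scripts to look and compute and a shell command to move; the robot and the scene stay as the last step left them, time stands still between calls to the robot, and variables do not carry over. Pictures are saved under pics/ and viewed, about 8 in all and at most 12, crops included, and the job is handed in when it is done.

```bash
mkdir -p pics; ls; python3 - <<'E'
from rig import *
import cv2
s=observe(); print({k:s[k] for k in('t','tcp_pos','tcp_rot','contact_force','finger_gap')})
for n in('scene','side','wrist'):
    c=calibration(n); print(n,c)
    cv2.imwrite(f'pics/{n}0.png',get_image(n)[:,:,::-1])
E
```

```text
pics
{'t': 0.0, 'tcp_pos': array([ 6.24585041e-01, -1.64125622e-05,  1.94539820e-01]), 'tcp_rot': array([ 3.14152056e+00,  3.36023337e-05, -2.17125372e-03]), 'contact_force': array([-0.01446857,  0.79040503,  0.14244596]), 'finger_gap': 0.08535312591882147}
scene {'fx': 446.590778776048, 'fy': 446.590778776048, 'cx': 309.510130365557, 'cy': 244.32020275409184, 'distortion': array([-0.07990771,  0.        ,  0.        ,  0.        ,  0.        ]), 'rvec': array([ 1.65714614,  2.18802938, -0.64164051]), 'tvec': array([ 0.10882352, -0.46189555,  1.14296774])}
side {'fx': 444.4104244086939, 'fy': 444.4104244086939, 'cx': 315.76050696554734, 'cy': 228.9391648762859, 'distortion': array([-0.02526819,  0.        ,  0.        ,  0.        ,  0.        ]), 'rvec': array([ 0.68776158, -2.6498654 ,  1.06144982]), 'tvec': array([0.56136896, 0.24309465, 0.56439892])}
wrist {'fx': 394.0198320921234, 'fy': 394.0198320921234, 'cx': 319.2525995795997, 'cy': 240.6737241702036, 'distortion': array([-0.06860734,  0.        ,  0.        ,  0.        ,  0.        ]), 'rvec': array([-2.83990457e+00, -1.29377597e-03,  3.00089258e-03]), 'tvec': array([-0.6240507 , -0.03888125,  0.38036878])}
```

View pics/scene0.png

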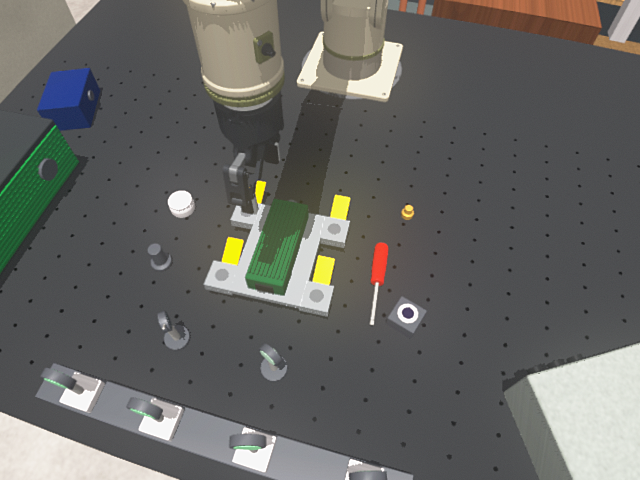

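View pics/side0.png

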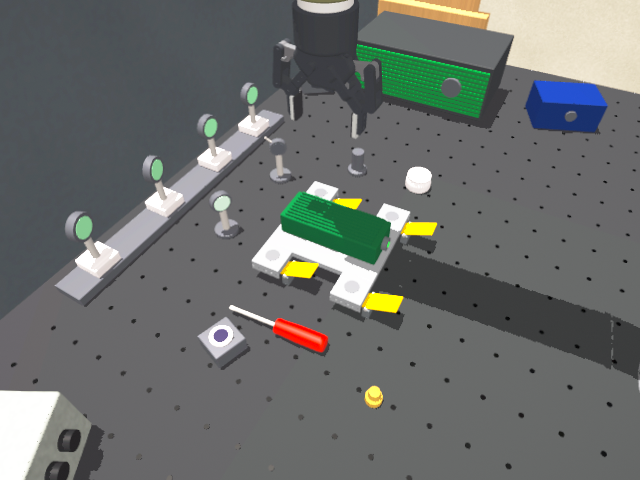

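View pics/wrist0.png

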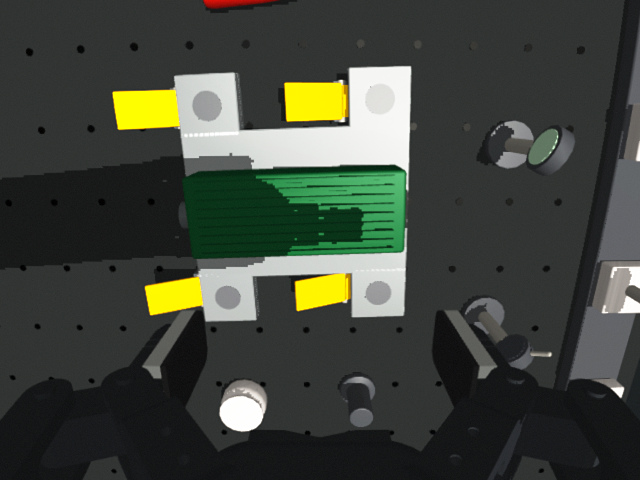

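```bash
cat > h.py <<'E'
import numpy as np, cv2
from rig import *
def und(c,p):
    K=np.array([[c['fx'],0,c['cx']],[0,c['fy'],c['cy']],[0,0,1]])
    return cv2.undistortPoints(np.float64(p).reshape(-1,1,2),K,c['distortion']).reshape(-1,2)
def rays(c,p):
    R=cv2.Rodrigues(c['rvec'])[0]; o=-R.T@c['tvec']
    return o,np.c_[und(c,p),np.ones(len(np.atleast_2d(p)))]@R
def onplane(c,p,z):
    o,d=rays(c,p); return o+d*((z-o[2])/d[:,2])[:,None]
def tri(cs,ps):
    P=[np.c_[cv2.Rodrigues(c['rvec'])[0],c['tvec']] for c in cs]
    X=cv2.triangulatePoints(P[0],P[1],und(cs[0],ps[0]).T,und(cs[1],ps[1]).T); return (X[:3]/X[3]).T
E
python3 - <<'E'
from h import *
np.set_printoptions(precision=4,suppress=True)
seeds={'wrist':[(228,297),(207,105),(378,292),(379,98)],'side':[(392,215),(352,287),(320,193),(272,256)],'scene':[None,(334,229),(222,275),(317,296)]}
C={n:calibration(n) for n in seeds}; D={}
for n in seeds:
    im=cv2.imread(f'pics/{n}0.png'); g=cv2.cvtColor(im,cv2.COLOR_BGR2GRAY); out=[]
    for s in seeds[n]:
        if s is None: out.append((np.nan,)*2); continue
        r=14 if n!='wrist' else 20; x,y=s; b=g[y-r:y+r+1,x-r:x+r+1]
        v=int(np.median(b[r-2:r+3,r-2:r+3])); m=(abs(b.astype(int)-v)<10).astype(np.uint8)
        m=cv2.morphologyEx(m,cv2.MORPH_OPEN,np.ones((3,3),np.uint8))
        k,l,st,ce=cv2.connectedComponentsWithStats(m); j=l[r,r]
        out.append((ce[j][0]+x-r,ce[j][1]+y-r)); print(n,s,np.array(out[-1]),st[j],v)
    D[n]=np.array(out)
E0=onplane(C['wrist'],D['wrist'],.04); print('wrist plane\n',E0)
print('side plane\n',onplane(C['side'],D['side'],.04))
print('scene plane\n',onplane(C['scene'],D['scene'],.04))
print('tri w-side\n',tri([C['wrist'],C['side']],[D['wrist'],D['side']]))
c=E0.mean(0); yaw=(E0[2:]-E0[:2]).mean(0); print('centre',c,'yaw',np.arctan2(yaw[1],yaw[0]))
im=cv2.imread('pics/wrist0.png'); h=cv2.cvtColor(im,cv2.COLOR_BGR2HSV)
m=cv2.inRange(h,(25,150,120),(35,255,255)); cs=cv2.findContours(m,0,2)[0]
for k in cs:
    if cv2.contourArea(k)>300:
        b=cv2.boxPoints(cv2.minAreaRect(k)); print('tab',b.round(0).tolist()); 
        # free end = left two corners
        b=b[np.argsort(b[:,0])]; print('  free end z.043',onplane(C['wrist'],b[:2],.043).mean(0),' hinge end z.024',onplane(C['wrist'],b[2:],.024).mean(0))
E
```

```text
wrist (228, 297) [227.4186 297.0698] [  8   9  24  23 430] 141
wrist (207, 105) [206.3758 105.4371] [  6   6  28  30 652] 158
wrist (378, 292) [377.7231 292.6568] [  8  10  24  23 437] 155
wrist (379, 98) [379.6008  98.598 ] [  6   6  30  30 714] 225
side (392, 215) [391.5238 215.5714] [ 8 11 12  8 84] 225
side (352, 287) [351.4783 286.3333] [  7   8  14  12 138] 229
side (320, 193) [320.     192.0882] [ 9 10 11  8 68] 225
side (272, 256) [272.1009 254.6055] [  8   8  13  10 109] 228
scene (334, 229) [333.7755 228.3265] [ 8  9 12 10 98] 167
scene (222, 275) [221.4818 274.2182] [  8   8  12  11 110] 165
scene (317, 296) [316.126 295.315] [  7   8  13  12 127] 169
wrist plane
 [[ 0.5386 -0.0827  0.04  ]
 [ 0.5326  0.0873  0.04  ]
 [ 0.6785 -0.0779  0.04  ]
 [ 0.6727  0.0923  0.04  ]]
side plane
 [[ 0.5394 -0.0834  0.04  ]
 [ 0.533   0.087   0.04  ]
 [ 0.6793 -0.078   0.04  ]
 [ 0.6733  0.0918  0.04  ]]
scene plane
 [[    nan     nan     nan]
 [ 0.5314  0.0861  0.04  ]
 [ 0.6772 -0.079   0.04  ]
 [ 0.6718  0.0911  0.04  ]]
tri w-side
 [[ 0.539  -0.082   0.0414]
 [ 0.5328  0.0874  0.0406]
 [ 0.6785 -0.0772  0.041 ]
 [ 0.6727  0.0923  0.0407]]
centre [0.6056 0.0047 0.04  ] yaw 0.03483641288395406
tab [[145.0, 286.0], [198.0, 276.0], [203.0, 305.0], [150.0, 314.0]]
  free end z.043 [ 0.4629 -0.0855  0.043 ]  hinge end z.024 [ 0.5089 -0.0838  0.024 ]
tab [[292.0, 282.0], [346.0, 272.0], [351.0, 300.0], [297.0, 310.0]]
  free end z.043 [ 0.6016 -0.0801  0.043 ]  hinge end z.024 [ 0.6525 -0.0785  0.024 ]
tab [[113.0, 92.0], [177.0, 88.0], [179.0, 126.0], [115.0, 129.0]]
  free end z.043 [0.4561 0.0845 0.043 ]  hinge end z.024 [0.5034 0.087  0.024 ]
tab [[285.0, 83.0], [345.0, 83.0], [345.0, 120.0], [285.0, 120.0]]
  free end z.043 [0.5968 0.0896 0.043 ]  hinge end z.024 [0.6459 0.0904 0.024 ]
```

```bash
python3 -m pendant '{"xyz":[[-4.6,-4.3,0],[-9.2,-8.7,2],[-9.2,-8.7,6],[-9.2,-8.7,10],[-9.2,-8.7,13],[-9.2,-8.7,13.5],[-9.2,-8.7,14],[-9.2,-8.7,14],[-9.2,-8.7,14],[-9.2,-8.7,14]],"turn":[0,0,0,0,0,0,0,0,0,0],"gripper":[0,0,0,0,0,0,0,0,0,0]}' 20
```

```text
t: 1.15
tcp_pos: [0.534, 0.0871, 0.0566]
tcp_rot: [-3.141, 0.001, -0.003]
contact_force: [-0.7, 1.1, -0.2]
finger_gap: 0.0002
```

```bash
python3 -m pendant '{"xyz":[[0,0,0.5],[0,0,1.0],[0,0,1.2],[0,0,1.3],[0,0,1.3],[0,0,1.3]],"turn":[0,0,0,0,0,0],"gripper":[0,0,0,0,0,0]}'
```

```text
t: 1.75
tcp_pos: [0.5331, 0.087, 0.0424]
tcp_rot: [-3.142, 0.0, -0.0]
contact_force: [0.1, -0.6, 0.3]
finger_gap: -0.0001
```

```bash
python3 -m pendant '{"xyz":[[0,0,0.1],[0,0,0.2],[0,0,0.2],[0,0,0.2]],"turn":[0,0,0,0],"gripper":[0,0,0,0]}'
python3 -m pendant '{"xyz":[[0,0,0.1],[0,0,0.2],[0,0,0.2],[0,0,0.2]],"turn":[0,0,0,0],"gripper":[0,0,0,0]}'
```

```text
t: 2.15
tcp_pos: [0.533, 0.087, 0.0403]
tcp_rot: [-3.142, 0.0, -0.0]
contact_force: [-0.2, -1.4, 0.4]
finger_gap: 0.0002
t: 2.55
tcp_pos: [0.533, 0.087, 0.0383]
tcp_rot: [3.142, 0.0, -0.0]
contact_force: [-0.1, 0.1, 0.0]
finger_gap: -0.0001
```

```bash
python3 -m pendant '{"xyz":[[0,0,0.1],[0,0,0.1],[0,0,0.1]],"turn":[0,0,0],"gripper":[0,0,0]}'
python3 -m pendant '{"xyz":[[0,0,0.1],[0,0,0.1],[0,0,0.1]],"turn":[0,0,0],"gripper":[0,0,0]}'
python3 - <<'E'
from h import *
print(observe()['tcp_pos'],observe()['contact_force'],observe()['moment'])
cv2.imwrite('pics/side1.png',cv2.resize(get_image('side')[150:330,230:450,::-1],None,fx=3,fy=3))
E
```

```text
t: 2.85
tcp_pos: [0.533, 0.087, 0.0373]
tcp_rot: [3.142, -0.0, -0.0]
contact_force: [0.9, 0.1, 0.1]
finger_gap: -0.0
t: 3.15
tcp_pos: [0.533, 0.087, 0.0363]
tcp_rot: [3.142, 0.0, -0.0]
contact_force: [0.3, 0.1, 0.1]
finger_gap: 0.0001
[0.53298152 0.08702869 0.03626998] [0.27112902 0.06006282 0.07188917] [-0.04045395 -0.01509352  0.02113458]
```

View pics/side1.png

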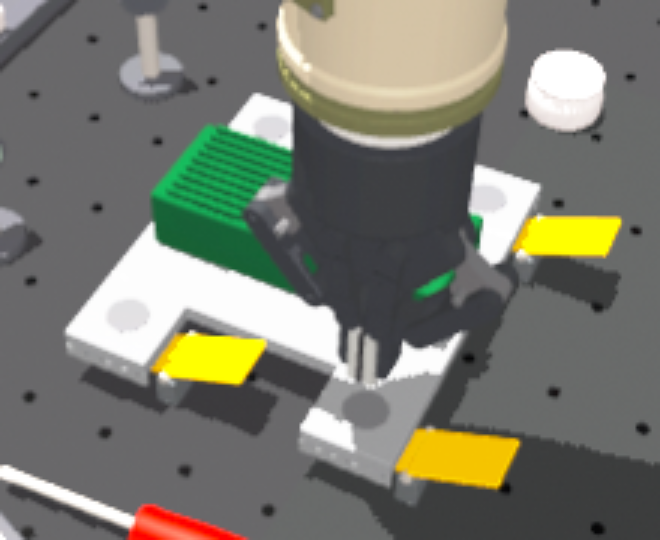

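```bash
python3 - <<'E'
from h import *
c=calibration('side');K=np.array([[c['fx'],0,c['cx']],[0,c['fy'],c['cy']],[0,0,1]])
for z in(.036,.04,.045,.05,.055): print(z,cv2.projectPoints(np.array([[.533,.087,z]]),c['rvec'],c['tvec'],K,c['distortion'])[0].ravel())
E
python3 -m pendant '{"xyz":[[0,0,0.1],[0,0,0.2],[0,0,0.2]],"turn":[0,0,0],"gripper":[0,0,0]}'
python3 -m pendant '{"xyz":[[0,0,0.1],[0,0,0.1],[0,0,0.1]],"turn":[0,0,0],"gripper":[0,0,0]}'
```

```text
0.036 [351.37776736 287.93228696]
0.04 [351.48795631 286.35099904]
0.045 [351.62700459 284.35503371]
0.05 [351.76753208 282.33723884]
0.055 [351.90956203 280.29726083]
t: 3.5
tcp_pos: [0.5329, 0.087, 0.0341]
tcp_rot: [3.142, 0.0, -0.0]
contact_force: [0.0, 0.1, 0.2]
finger_gap: -0.0003
t: 3.8
tcp_pos: [0.533, 0.087, 0.0333]
tcp_rot: [3.142, 0.0, 0.0]
contact_force: [0.9, 0.5, 0.9]
finger_gap: 0.0002
```

```bash
for i in 1 2 3; do python3 -m pendant '{"xyz":[[0,0,0.1],[0,0,0.1],[0,0,0.1]],"turn":[0,0,0],"gripper":[0,0,0]}' | grep -E "tcp_pos|force"; done; python3 - <<'E'
from h import *
cv2.imwrite('pics/side2.png',cv2.resize(get_image('side')[230:330,290:430,::-1],None,fx=5,fy=5))
E
```

```text
tcp_pos: [0.533, 0.087, 0.0323]
contact_force: [0.2, 0.5, 0.2]
tcp_pos: [0.533, 0.087, 0.0313]
contact_force: [-0.5, -0.0, 0.7]
tcp_pos: [0.533, 0.087, 0.0303]
contact_force: [1.8, 0.0, 0.1]
```

View pics/side2.png

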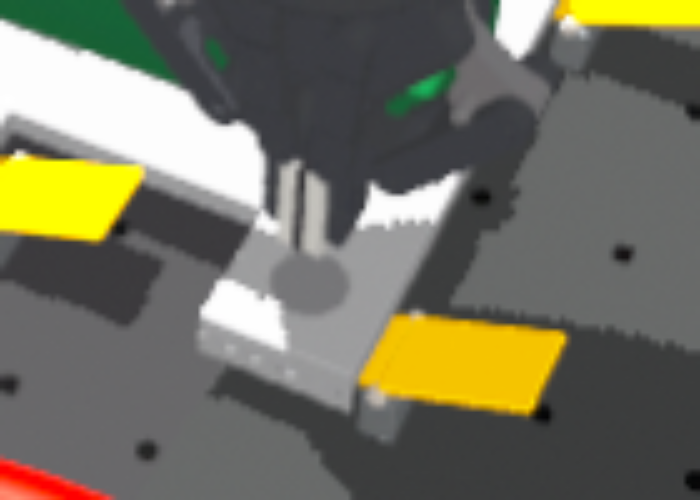

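```bash
for i in 1 2 3 4 5 6; do python3 -m pendant '{"xyz":[[0,0,0.1],[0,0,0.1]],"turn":[0,0],"gripper":[0,0]}' | grep -E "tcp_pos|force"; done
```

```text
tcp_pos: [0.533, 0.087, 0.0292]
contact_force: [-0.3, 0.3, 0.2]
tcp_pos: [0.533, 0.087, 0.0282]
contact_force: [1.2, 0.3, -0.6]
tcp_pos: [0.533, 0.087, 0.0272]
contact_force: [0.7, -0.8, 0.6]
tcp_pos: [0.5329, 0.087, 0.0262]
contact_force: [0.3, -0.5, -0.4]
tcp_pos: [0.533, 0.087, 0.0252]
contact_force: [-0.4, -0.8, 0.9]
tcp_pos: [0.5329, 0.087, 0.0242]
contact_force: [0.1, -1.0, 0.2]
```

```bash
for i in 1 2 3 4; do python3 -m pendant '{"xyz":[[0,0,0.1],[0,0,0.1]],"turn":[0,0],"gripper":[0,0]}' | grep -E "tcp_pos|force"; done; python3 - <<'E'
from h import *
a=get_image('side')[230:330,290:430,::-1];b=get_image('scene')[170:270,270:410,::-1]
cv2.imwrite('pics/s3.png',np.vstack([cv2.resize(a,None,fx=3,fy=3),cv2.resize(b,None,fx=3,fy=3)]))
E
```

```text
tcp_pos: [0.533, 0.087, 0.0232]
contact_force: [-0.6, -0.2, -0.6]
tcp_pos: [0.533, 0.087, 0.0222]
contact_force: [0.3, 0.6, -0.2]
tcp_pos: [0.5329, 0.087, 0.0212]
contact_force: [0.2, 1.1, 0.1]
tcp_pos: [0.533, 0.087, 0.0202]
contact_force: [0.2, 0.3, -0.5]
```

View pics/s3.png

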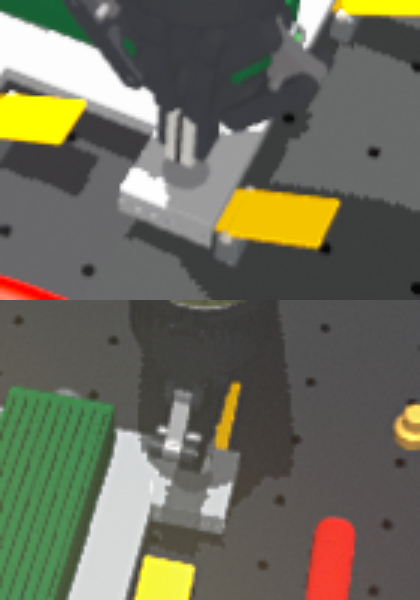

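```bash
for i in 1 2 3 4 5; do python3 -m pendant '{"xyz":[[0,0,0.1],[0,0,0.1],[0,0,0.1]],"turn":[0,0,0],"gripper":[0,0,0]}' | grep -E "tcp_pos|force"; done
```

```text
tcp_pos: [0.533, 0.087, 0.0193]
contact_force: [-0.4, 0.1, -0.0]
tcp_pos: [0.533, 0.087, 0.0183]
contact_force: [0.2, 0.0, -0.2]
tcp_pos: [0.533, 0.087, 0.0173]
contact_force: [0.1, 0.2, 0.1]
tcp_pos: [0.533, 0.087, 0.0163]
contact_force: [-1.0, -0.8, -0.0]
tcp_pos: [0.533, 0.087, 0.0153]
contact_force: [-0.1, -0.7, 0.4]
```

```bash
for i in 1 2 3; do python3 -m pendant '{"xyz":[[0,0,0.1],[0,0,0.1],[0,0,0.1]],"turn":[0,0,0],"gripper":[0,0,0]}' | grep -E "tcp_pos|force"; done; python3 - <<'E'
from h import *
print(observe()['t'],observe()['finger_gap'])
a=get_image('side')[210:320,290:430,::-1];b=get_image('wrist')[:,:,::-1]
cv2.imwrite('pics/s4.png',np.hstack([cv2.resize(a,(420,330)),cv2.resize(b,(380,330))]))
E
```

```text
tcp_pos: [0.533, 0.087, 0.0143]
contact_force: [0.0, 0.0, 0.1]
tcp_pos: [0.533, 0.087, 0.0133]
contact_force: [0.2, 0.2, 0.5]
tcp_pos: [0.533, 0.087, 0.0123]
contact_force: [-0.3, -1.2, -1.0]
9.25 -1.1452122471152221e-05
```

View pics/s4.png

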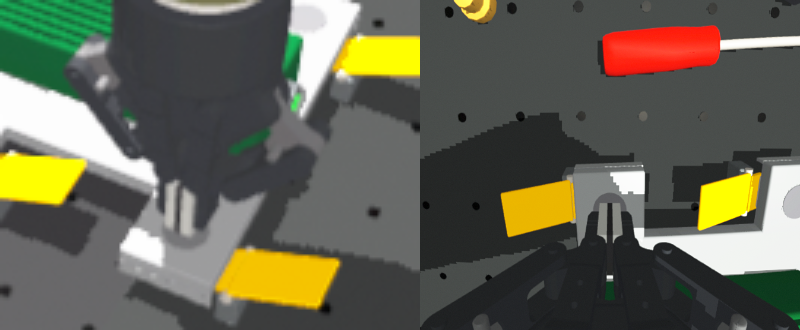

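```bash
python3 -m pendant '{"xyz":[[0,0,0.1],[0,0,0.2],[0,0,0.2]],"turn":[0,0,0],"gripper":[0,0,0]}' | grep -E "tcp_pos|force"
python3 -m pendant '{"xyz":[[0,0,0.1],[0,0,0.1]],"turn":[0,0],"gripper":[0,0]}' | grep -E "tcp_pos|force"
python3 -m pendant '{"xyz":[[0,0,0.1],[0,0,0.1]],"turn":[0,0],"gripper":[0,0]}' | grep -E "tcp_pos|force"
python3 - <<'E'
from h import *
c=calibration('side');K=np.array([[c['fx'],0,c['cx']],[0,c['fy'],c['cy']],[0,0,1]])
for y in (.087,.098):
  for z in(.01,.02,.03,.036,.04,.045,.05): print(y,z,cv2.projectPoints(np.array([[.533,y,z]]),c['rvec'],c['tvec'],K,c['distortion'])[0].ravel().round(1))
a=get_image('side')
cv2.imwrite('pics/s5.png',cv2.resize(a[250:320,310:410,::-1],(800,560),interpolation=cv2.INTER_CUBIC))
E
```

```text
tcp_pos: [0.5329, 0.087, 0.0101]
contact_force: [0.6, -0.5, -0.6]
tcp_pos: [0.5329, 0.087, 0.0092]
contact_force: [0.4, -0.3, -0.5]
tcp_pos: [0.533, 0.087, 0.0082]
contact_force: [0.6, -0.8, -0.1]
0.087 0.01 [350.7 297.9]
0.087 0.02 [350.9 294.1]
0.087 0.03 [351.2 290.3]
0.087 0.036 [351.4 287.9]
0.087 0.04 [351.5 286.4]
0.087 0.045 [351.6 284.4]
0.087 0.05 [351.8 282.3]
0.098 0.01 [347.5 303. ]
0.098 0.02 [347.7 299.3]
0.098 0.03 [348.  295.5]
0.098 0.036 [348.1 293.1]
0.098 0.04 [348.2 291.6]
0.098 0.045 [348.3 289.6]
0.098 0.05 [348.5 287.6]
```

View pics/s5.png

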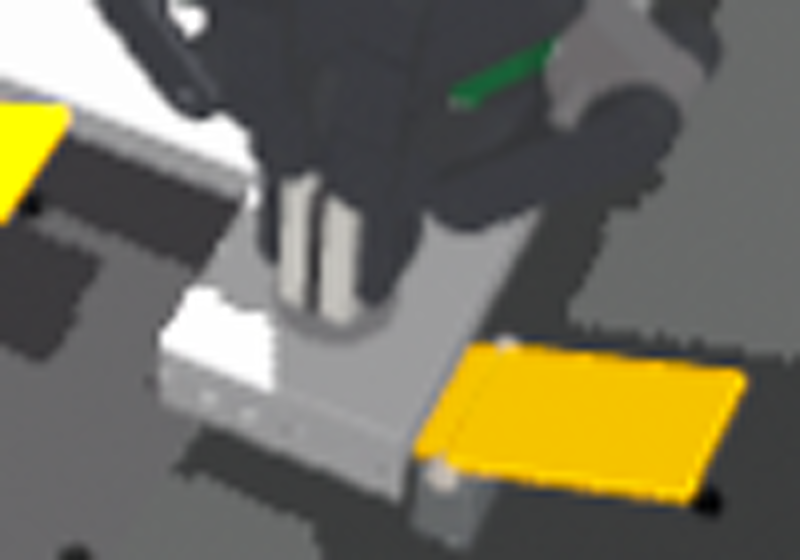

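```bash
python3 -m pendant '{"xyz":[[0,0,0.1],[0,0,0.2],[0,0,0.2]],"turn":[0,0,0],"gripper":[0,0,0]}' | grep -E "tcp_pos|force"
python3 -m pendant '{"xyz":[[0,0,0.1],[0,0,0.1]],"turn":[0,0],"gripper":[0,0]}' | grep -E "tcp_pos|force"
python3 -m pendant '{"xyz":[[0,0,0.1],[0,0,0.1]],"turn":[0,0],"gripper":[0,0]}' | grep -E "tcp_pos|force"
python3 -m pendant '{"xyz":[[0,0,0.1],[0,0,0.1]],"turn":[0,0],"gripper":[0,0]}' | grep -E "tcp_pos|force"
```

```text
tcp_pos: [0.5329, 0.087, 0.0062]
contact_force: [0.4, 1.0, -0.9]
tcp_pos: [0.533, 0.087, 0.0052]
contact_force: [-0.2, -0.0, 0.3]
tcp_pos: [0.533, 0.087, 0.0042]
contact_force: [0.5, 0.5, 0.0]
tcp_pos: [0.5331, 0.087, 0.004]
contact_force: [-3.2, -0.9, 8.5]
```

```bash
python3 -m pendant '{"xyz":[[0,0,-1],[0,0,-2.5],[4.5,-0.2,-2.5],[9,-0.4,-2.5],[12.5,-0.5,-2.5],[14,-0.5,-2.5],[14,-0.5,-1.5],[14,-0.5,-0.7],[14,-0.5,-0.3],[14,-0.5,-0.3]],"turn":[0,0,0,0,0,0,0,0,0,0],"gripper":[0,0,0,0,0,0,0,0,0,0]}'
python3 -m pendant '{"xyz":[[0,0,0.1],[0,0,0.2],[0,0,0.2]],"turn":[0,0,0],"gripper":[0,0,0]}' | grep -E "tcp_pos|force"
python3 -m pendant '{"xyz":[[0,0,0.1],[0,0,0.1]],"turn":[0,0],"gripper":[0,0]}' | grep -E "tcp_pos|force"
```

```text
t: 12.0
tcp_pos: [0.6716, 0.092, 0.0054]
tcp_rot: [3.141, 0.001, -0.003]
contact_force: [0.9, -0.6, 0.1]
finger_gap: -0.0003
tcp_pos: [0.6731, 0.092, 0.0046]
contact_force: [-0.5, -0.4, 0.3]
tcp_pos: [0.6732, 0.0921, 0.0035]
contact_force: [0.2, 0.2, 0.6]
```

```bash
python3 -m pendant '{"xyz":[[0,0,0.1],[0,0,0.1]],"turn":[0,0],"gripper":[0,0]}' | grep -E "tcp_pos|force"
python3 -m pendant '{"xyz":[[0,0,0.1],[0,0,0.1]],"turn":[0,0],"gripper":[0,0]}' | grep -E "tcp_pos|force"
python3 -m pendant '{"xyz":[[0,0,0.1],[0,0,0.1]],"turn":[0,0],"gripper":[0,0]}' | grep -E "tcp_pos|force"
```

```text
tcp_pos: [0.6733, 0.0921, 0.0025]
contact_force: [-0.2, 0.5, 1.9]
tcp_pos: [0.6733, 0.0921, 0.0015]
contact_force: [0.5, -0.6, 3.3]
tcp_pos: [0.6733, 0.0921, 0.0006]
contact_force: [-0.8, 1.2, 5.6]
```

```bash
python3 -m pendant '{"xyz":[[0,0,0.1],[0,0,0.1]],"turn":[0,0],"gripper":[0,0]}' | grep -E "tcp_pos|force"
python3 - <<'E'
from h import *
im=get_image('side')
a=cv2.imread('pics/side0.png'); b=im[:,:,::-1]
cv2.imwrite('pics/s6.png',np.hstack([cv2.resize(x[170:300,230:360],(400,400),interpolation=cv2.INTER_CUBIC) for x in(a,b)]))
E
python3 -m pendant '{"xyz":[[0,0,-1],[0,0,-2.5],[0,0,-5],[0,0,-9],[0,4,-9],[0,8,-9],[0,12,-9],[0.3,16,-9],[0.5,17,-9],[0.5,17,-9]],"turn":[0,0,0,0,0,0,0,0,0,0],"gripper":[0,0,0,0,0,0,0,0,0,0]}'
```

```text
tcp_pos: [0.6734, 0.0921, 0.0004]
contact_force: [-3.2, -0.9, 10.5]
t: 14.35
tcp_pos: [0.678, -0.0809, 0.09]
tcp_rot: [3.141, -0.006, 0.001]
contact_force: [-0.1, -0.0, -0.0]
finger_gap: -0.0
```

View pics/s6.png

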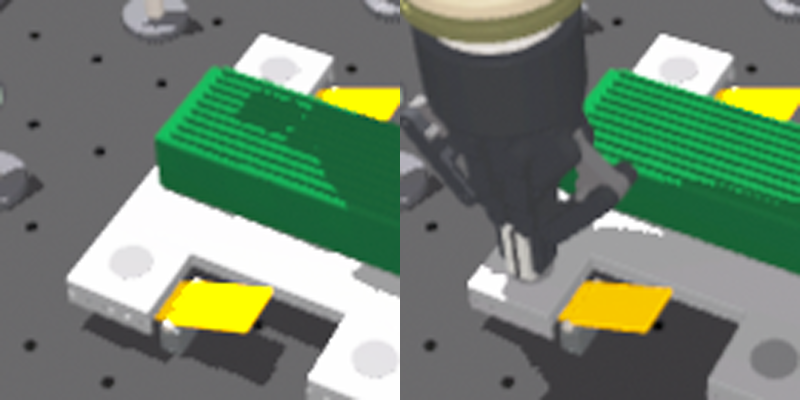

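```bash
python3 -m pendant '{"xyz":[[0,-0.2,3],[0,-0.2,6],[0,-0.2,7.7],[0,-0.2,8.2],[0,-0.2,8.4],[0,-0.2,8.5],[0,-0.2,8.5]],"turn":[0,0,0,0,0,0,0],"gripper":[0,0,0,0,0,0,0]}' | grep -E "tcp_pos|force"
python3 -m pendant '{"xyz":[[0,0,0.1],[0,0,0.1]],"turn":[0,0],"gripper":[0,0]}' | grep -E "tcp_pos|force"
python3 -m pendant '{"xyz":[[0,0,0.1],[0,0,0.1]],"turn":[0,0],"gripper":[0,0]}' | grep -E "tcp_pos|force"
```

```text
tcp_pos: [0.6789, -0.076, 0.0057]
contact_force: [0.1, -0.1, -0.2]
tcp_pos: [0.6786, -0.076, 0.0042]
contact_force: [0.6, 0.3, 1.8]
tcp_pos: [0.6787, -0.076, 0.0041]
contact_force: [-3.0, 0.3, 11.0]
```

```bash
python3 -m pendant '{"xyz":[[0,0,-1],[0,0,-2.5],[-4.5,0.2,-2.5],[-9,0.4,-2.5],[-12.5,0.5,-2.5],[-14,0.5,-2.5],[-14,0.5,-1.5],[-14,0.5,-0.7],[-14,0.5,-0.3],[-14,0.5,-0.3]],"turn":[0,0,0,0,0,0,0,0,0,0],"gripper":[0,0,0,0,0,0,0,0,0,0]}' | grep -E "tcp_pos|force"
python3 -m pendant '{"xyz":[[0,0,0.1],[0,0,0.2],[0,0,0.2]],"turn":[0,0,0],"gripper":[0,0,0]}' | grep -E "tcp_pos|force"
python3 -m pendant '{"xyz":[[0,0,0.1],[0,0,0.1]],"turn":[0,0],"gripper":[0,0]}' | grep -E "tcp_pos|force"
```

```text
tcp_pos: [0.5385, -0.0807, 0.0046]
contact_force: [-0.1, 0.2, 0.6]
tcp_pos: [0.5386, -0.0809, 0.004]
contact_force: [-2.9, 0.5, 7.8]
tcp_pos: [0.5386, -0.0809, 0.0039]
contact_force: [-7.1, 1.4, 18.2]
```

```bash
python3 -m pendant '{"xyz":[[0,0,-2],[0,0,-5],[0,0,-9],[2,-4,-9],[4,-8,-9],[6,-12,-9],[7,-16,-9],[7,-17.1,-9],[7,-17.1,-9],[7,-17.1,-9]],"turn":[0,0,0,0,0,0,0,0,0,0],"gripper":[0,0,0,0,0,0,0,0,0,0]}' | grep -E "tcp_pos|force"
python3 -m pendant '{"xyz":[[0,0,3],[0,0,6],[0,0,7.4],[0,0,7.8],[0,0,8],[0,0,8]],"turn":[0,0,0,0,0,0],"gripper":[0,0,0,0,0,0]}' | grep -E "tcp_pos|force"
python3 -m pendant '{"xyz":[[0,0,0.2],[0,0,0.4],[0,0,0.5],[0,0,0.5]],"turn":[0,0,0,0],"gripper":[0,0,0,0]}' | grep -E "tcp_pos|force"
```

```text
tcp_pos: [0.608, 0.0885, 0.0922]
contact_force: [-0.2, -0.2, 0.0]
tcp_pos: [0.6089, 0.0898, 0.0135]
contact_force: [-0.7, -0.2, -0.9]
tcp_pos: [0.608, 0.09, 0.0073]
contact_force: [0.0, -0.4, -0.5]
```

```bash
python3 -m pendant '{"xyz":[[0,0,0.2],[0,0,0.4],[0,0,0.5],[0,0,0.5]],"turn":[0,0,0,0],"gripper":[0,0,0,0]}' | grep -E "tcp_pos|force"
python3 -m pendant '{"xyz":[[0,0,0.2],[0,0,0.4],[0,0,0.4]],"turn":[0,0,0],"gripper":[0,0,0]}' | grep -E "tcp_pos|force"
python3 -m pendant '{"xyz":[[0,0,0.2],[0,0,0.4],[0,0,0.4]],"turn":[0,0,0],"gripper":[0,0,0]}' | grep -E "tcp_pos|force"
```

```text
tcp_pos: [0.6083, 0.0901, 0.0026]
contact_force: [0.2, 0.1, 3.2]
tcp_pos: [0.6081, 0.0901, -0.0016]
contact_force: [-1.8, 0.6, 3.7]
tcp_pos: [0.6079, 0.0901, -0.0058]
contact_force: [-1.0, 0.1, 2.1]
```

```bash
python3 -m pendant '{"xyz":[[0,0,0.2],[0,0,0.4],[0,0,0.4]],"turn":[0,0,0],"gripper":[0,0,0]}' | grep -E "tcp_pos|force"
python3 -m pendant '{"xyz":[[0,0,0.1],[0,0,0.2],[0,0,0.2]],"turn":[0,0,0],"gripper":[0,0,0]}' | grep -E "tcp_pos|force"
python3 -m pendant '{"xyz":[[0,0,0.1],[0,0,0.1]],"turn":[0,0],"gripper":[0,0]}' | grep -E "tcp_pos|force"
python3 - <<'E'
from h import *
a=get_image('side'); cv2.imwrite('pics/s7.png',cv2.resize(a[180:320,230:420,::-1],(760,560),interpolation=cv2.INTER_CUBIC))
E
```

```text
tcp_pos: [0.6077, 0.0901, -0.0099]
contact_force: [-0.9, -0.1, 1.3]
tcp_pos: [0.6078, 0.0901, -0.0118]
contact_force: [-1.5, 0.7, 3.0]
tcp_pos: [0.608, 0.0901, -0.0122]
contact_force: [-4.9, -0.5, 10.2]
```

View pics/s7.png

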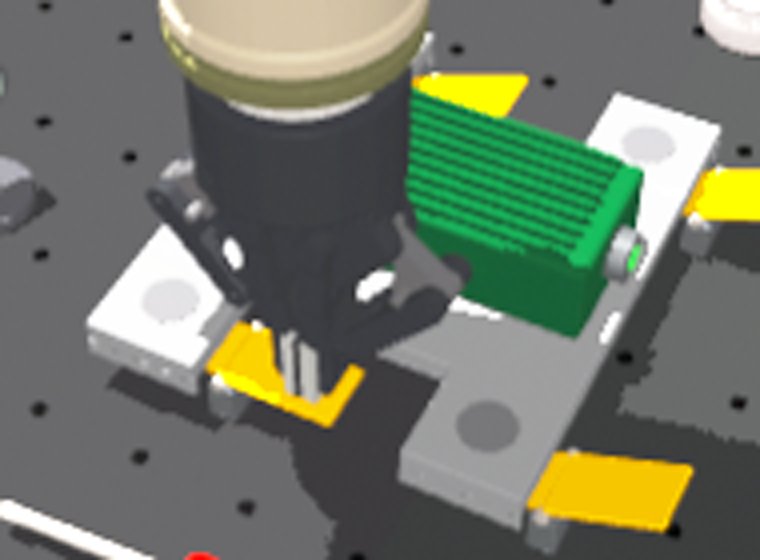

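The far-left tab now lies level under the fingertips and has reached its stop at the expected height. I'll press it once more to seat it, then retreat.

```bash
python3 -m pendant '{"xyz":[[0,0,0.1],[0,0,0.1],[0,0,0.1]],"turn":[0,0,0],"gripper":[0,0,0]}' | grep -E "tcp_pos|force"
python3 -m pendant '{"xyz":[[0,0,-1],[0,0,-4],[0,0,-8],[0,0,-12],[0,0,-16],[0,0,-20],[-1,4,-21],[-1,9,-21],[-1,9,-21],[-1,9,-21]],"turn":[0,0,0,0,0,0,0,0,0,0],"gripper":[0,0,0,0,0,0,0,0,0,0]}'
python3 - <<'E'
from h import *
a=get_image('side')[:,:,::-1];b=get_image('wrist')[:,:,::-1]
cv2.imwrite('pics/s8.png',np.hstack([a[150:400,190:450],cv2.resize(b,(333,250))]))
c=calibration('wrist')
m=cv2.inRange(cv2.cvtColor(b,cv2.COLOR_BGR2HSV),(22,150,80),(35,255,255))
for k in cv2.findContours(m,0,2)[0]:
    if cv2.contourArea(k)>300: print(cv2.boxPoints(cv2.minAreaRect(k)).round(0).tolist())
E
```

```text
tcp_pos: [0.6081, 0.0901, -0.0124]
contact_force: [-8.7, -0.7, 16.7]
t: 22.1
tcp_pos: [0.5981, -0.0018, 0.1963]
tcp_rot: [3.141, -0.005, 0.001]
contact_force: [-0.1, 0.2, 0.3]
finger_gap: 0.0002
[[172.0, 285.0], [227.0, 276.0], [232.0, 305.0], [178.0, 315.0]]
[[322.0, 281.0], [374.0, 271.0], [379.0, 299.0], [327.0, 309.0]]
[[145.0, 91.0], [209.0, 88.0], [210.0, 126.0], [146.0, 129.0]]
[[312.0, 84.0], [379.0, 82.0], [380.0, 119.0], [313.0, 121.0]]
```

View pics/s8.png

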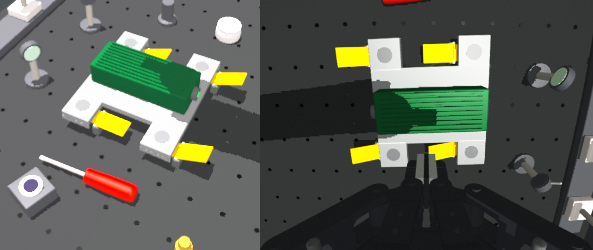

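The far-left tab lies flat and the other three still stand. The bystanders haven't moved, and the robot is clear of everything.

```bash
python3 -c "
from rig import *
print(observe()['dq'].round(3)); print(hand_in())"
```

```text
[-0.011  0.002 -0.009 -0.001  0.002 -0.001  0.003]
the job is handed in; nothing more can be done
None
```

The low foot is the far-left one. I pressed that ear's shim tab down flat, left the other three standing, and handed the job in at about 22 s, with the arm raised clear.

- **Finding the ear:** I pressed all four with the shut fingertips. Near left, near right and far right stopped within about 0.3 mm, at 8 to 18 N. Far left sank about 3.5 mm while the force rose to about 5 N, then hit a stop at 10 N.
- **Pressing the tab:** it turned down about 14 mm at only 1 to 4 N, against the stated 5 to 6 N, probably because the fingertips touched nearer its free end. It then stopped firmly at the height expected for flat, and I seated it with about 17 N.
- **Last check:** the final side and wrist pictures show the far-left tab level and the other three up. The bystanders in view look where they were, by eye only. The force reading was near zero and the arm was still.
- **Disagreement:** the real fingertips sat about 36 mm above the reported tool point. I therefore set heights by touch and picture: the firm ears' contact at reported z of about 4 mm stood for their 40 mm top.

I viewed 11 pictures, more than the planned 8 but within the limit of 12.

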